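Shut and bar the croissant drawer

TASK

With the fingertips, push the drawer that holds the two croissants fully home without slamming it, then push its swing bar round until it lies flat across the drawer front. Leave the empty drawer and its bar just as they are, lift nothing, and do not disturb the things on the bench.

Things in the scene. Friction and masses are not known exactly. Their poses are not given: they have to be found in the camera images.
- full: the drawer unit that holds the two croissants: a low fixed stainless box 220 deep, 150 wide, 100 high (all sizes in mm) with one drawer in its front and a swing bar beside it. Left and right places of the two units vary. Origin: middle of the lower front edge of the shell, on the bench; its x points into the unit (the way the drawer shuts), y to the left as one faces the front, z up.
- full_drawer (a joint): drawer of full: metres that it stands open, 0 fully home, up to 0.14; it runs straight along the unit's x, with about 1.5 N of friction and no spring or catch.
- full_face (a point): middle of the top edge of the outer face of full's drawer front; it moves with the drawer. The front is a plain upright aluminium plate 138 wide, 12 thick, reaching from 12 to 90 above the bench, without a handle; behind it the tray walls are 54 high above the bench. Fully home, the plate lies against the shell (this point then at x = -12 in the unit's frame).
- full_bar (a joint): swing bar of full: angle in rad about its upright pivot; 0 = across the drawer front, parallel to it (bar points to the unit's -y; end stop), pi/2 = swung out, pointing straight away from the unit (-x of the unit), up to 2.1. Stiff hinge (about 0.08 N m of friction): it stays where it is left. The bar passes in front of a drawer that is home, 7 clear of it.
- full_pivot (a point): pivot axis of full's bar, at the bar's mid-height, 70 above the bench; at (-24, 85) in the unit's x, y. A small bracket under it reaches from 52 to 58 above the bench, 20 wide; its pin ends 85 above the bench.
- full_bar_tip (a point): free end of full's bar, at its mid-height. The bar is flat steel running straight from the pivot, 120 long, 10 thick, 16 high (62 to 78 above the bench), with free space below it.
- spare: the other, identical drawer unit, whose drawer is empty: a low fixed stainless box 220 deep, 150 wide, 100 high (all sizes in mm) with one drawer in its front and a swing bar beside it. Left and right places of the two units vary. Origin: middle of the lower front edge of the shell, on the bench; its x points into the unit (the way the drawer shuts), y to the left as one faces the front, z up.
- spare_drawer (a joint): drawer of spare: metres that it stands open, 0 fully home, up to 0.14; it runs straight along the unit's x, with about 1.5 N of friction and no spring or catch.
- spare_face (a point): middle of the top edge of the outer face of spare's drawer front; it moves with the drawer. The front is a plain upright aluminium plate 138 wide, 12 thick, reaching from 12 to 90 above the bench, without a handle; behind it the tray walls are 54 high above the bench. Fully home, the plate lies against the shell (this point then at x = -12 in the unit's frame).
- spare_bar (a joint): swing bar of spare: angle in rad about its upright pivot; 0 = across the drawer front, parallel to it (bar points to the unit's -y; end stop), pi/2 = swung out, pointing straight away from the unit (-x of the unit), up to 2.1. Stiff hinge (about 0.08 N m of friction): it stays where it is left. The bar passes in front of a drawer that is home, 7 clear of it.
- spare_pivot (a point): pivot axis of spare's bar, at the bar's mid-height, 70 above the bench; at (-24, 85) in the unit's x, y. A small bracket under it reaches from 52 to 58 above the bench, 20 wide; its pin ends 85 above the bench.
- spare_bar_tip (a point): free end of spare's bar, at its mid-height. The bar is flat steel running straight from the pivot, 120 long, 10 thick, 16 high (62 to 78 above the bench), with free space below it.
- croissant0: a croissant lying loose in the drawer of unit full, 95 long (its y), about 45 wide, 42 high; origin in the middle of its underside, on the drawer's floor 16 above the bench.
- croissant1: a croissant lying loose in the drawer of unit full, 95 long (its y), about 45 wide, 42 high; origin in the middle of its underside, on the drawer's floor 16 above the bench.
- bench_croissant: a croissant lying loose on the bench to the robot's right, 95 long (its y), 42 high; bystander. Origin: middle of its underside.
- scraper: bench scraper lying flat, steel blade 75 by 130 with a wooden grip 24 wide, 20 high; bystander. Origin: under the grip's middle, the blade to its +x.
- bowl: white ceramic bowl, 110 across, 50 high; bystander. Origin: middle of its underside.
There are look-alikes about, which are no part of the job. Leave any blue look-alike of the croissant0 alone.

How it is judged:
By the outcome, as a careful person would: the job done as asked, in the order asked, and still so for the second after the job is handed in, with the robot touching nothing.
It also fails if it takes over 54 s, if anything falls off the work surface, if the arm or the gripper's body presses on something with over 40 N, if the wrist force passes 120 N, or if a joint passes its speed limit or range.

ROBOT

A 6-joint arm with a two-finger parallel gripper is mounted at the origin on the work surface. World frame = base frame: x ahead of the robot, y to its left, z up, the work surface at z = 0. Lengths are in mm, angles in rad, forces in N, time in s.
With the tool pointing down it reaches from about 350 to 775 mm from the base axis. Payload 7.3 kg.
Tool frame: the origin (TCP) lies at the very end of the fingers, on their centre line; the grasp point (between the pads) lies bot.grip_point_offset behind it (bot.grip_point_offset is the distance from the TCP to the grasp point, in mm); z points along the fingers, y is the line along which they close (so a half turn about z gives the same grasp; the last joint's range is limited). The gripper opens to 92 mm and grips with 3 to 60 N. Pads are 19 mm wide; open, the fingers measure 130 mm over their backs; the gripper's body (75 mm by 190 mm) begins 47 mm behind the grasp point.
Start: joints at [1.039, 0.342, 1.524, -0, 1.275, -0.146], TCP at [197.545, 486.437, 226.741] pointing down, gripper open.
Joint ranges: [-2.53, 2.53], [-0.77, 2.02], [0.04, 2.7], [-1, 4.14], [0.28, 2.66], [-3.11, 3.11]. Speed limits (rad/s): [2.57, 2.57, 3.14, 3.14, 3.14, 3.14].

INTERFACE

Orientations are given as [roll, pitch, yaw] about the fixed x, y, z axes, in that order (R = Rz(yaw) Ry(pitch) Rx(roll)).
In Python, from plant import bot gives the robot as it stands. The module is installed in compiled form; this text tells all that it offers.
- The arm moves only by the tool carry_out, never from a script. Its argument "plan" is a list of rows, each an object of numbers: "tx", "ty", "tz": the shift along the world's x, y, z in mm; "rx", "ry", "rz": the turn, a rotation vector about the world's x, y, z in rad. A call has 1 to 12 rows; each row shifts and turns the commanded pose from where the row before left it; what a row does not reach is not made up. A row lasts 1/10 s, in which the tool goes at most 50 mm and 8.59 degrees, less where a joint would pass 70% of its speed; a pose out of reach is approached as far as the arm can. A call with a gripper value outside its range is refused whole. "gripper" is the closure, from 0 (fully open) to 1 (shut), set as the call begins (left out, the last holds). The fingers move at their own pace and stop on an object; the grip force is fixed at half the most. Time passes only in rows, so rows that do not move let the fingers close. It gives the time, the measured TCP pose, the force, the opening and the grip force at its end, in the units of the state.
- bot.get_obs(): the state, without advancing time (a new reading comes with each control period).
- bot.capture(name): name is "side" or "top"; returns the picture (400x640x3 uint8, red, green, blue); there is no depth.
- bot.camera_model(name): a dict with "camera_matrix" (3x3 intrinsics, pixels), "R" (3x3) and "t" (3): a world point X has camera coordinates R X + t. Camera axes: x right, y down, z forward; pixel columns grow to the right and rows downward; lengths in mm; the calibration is good to about 2 mm. A picture is of the moment at which its call begins. camera_model takes no time and is no camera call.
- bot.close_job(): hands the job in; it is judged then, once.
The state is a dict: "time": time; "joint_positions": joint angles; "dq": joint speeds; "tau": joint torques, N m; "tool_pos": TCP position; "tcp_rot": TCP orientation; "contact_force": force on the tool from outside, world axes, zero at the start; "moment": the same for the moment, N m; "grip_width": finger opening in mm; "finger_force": force on a finger pad.
Only numpy, scipy, OpenCV 4.12 (cv2) and the standard library are available. Lean on these libraries where they do the work, as an engineer would, in place of code of your own. Each camera call takes 0.05 s, during which the arm holds its last target. There are 200 camera calls.

## Working session

There is one attempt and no reset: what is moved stays moved. The work goes in short steps, Python scripts to look and compute and a tool call to move; the robot and the scene stay as the last step left them, time stands still between calls to the robot, and variables do not carry over. Pictures are saved under pics/ and viewed, at most 10 in all, crops included, and the job is handed in when it is done.

Besides the shell and the picture viewer there is one more tool, called after "Request:" as name([rows], argument=value, ...), one row to a line, values as JSON. carry_out: Moves the arm, as the interface text tells. Its arguments: {"type":"object","properties":{"plan":{"type":"array"},"gripper":{"type":"number"}},"required":["plan"]}

```bash
mkdir -p pics
python3 - <<'E'
from plant import bot
import cv2
for n in("top","side"):
    cv2.imwrite(f"pics/{n}0.png",bot.capture(n)[:,:,::-1])
    m=bot.camera_model(n);print(n,m["camera_matrix"],m["R"],m["t"])
o=bot.get_obs();print(o["time"],o["tool_pos"],o["tcp_rot"],bot.grip_point_offset)
E
```

```text
top [[413.13425148   0.         325.11703959]
 [  0.         413.13425148 203.6500539 ]
 [  0.           0.           1.        ]] [[-0.05306611 -0.99859017  0.00129215]
 [-0.97475995  0.05151866 -0.21722998]
 [ 0.21685715 -0.01278709 -0.9761196 ]] [  18.48112645  498.43012056 1019.15966034]
side [[486.98494578   0.         313.00081095]
 [  0.         486.98494578 201.33177581]
 [  0.           0.           1.        ]] [[ 0.76311964 -0.6461203   0.01330312]
 [-0.47620635 -0.5761155  -0.66431802]
 [ 0.4368935   0.5006191  -0.74733165]] [-376.14728712  288.36431302 1187.89114124]
0.1 [197.345133   486.11283361 226.13158621] [-3.14027250e+00 -1.86420976e-04  2.75579940e+00] 18.8
```

View pics/top0.png

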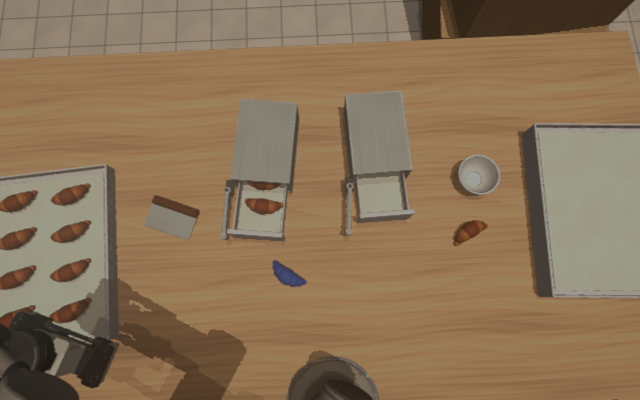

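View pics/side0.png

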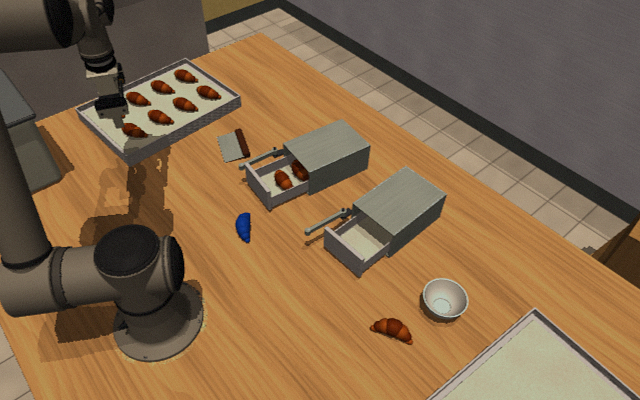

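The top view shows the left unit, with two brown croissants in its open drawer (265,185 and 264,206) and its bar at 227,210. The right unit is empty (382,195), with its bar at 349,208. Possible mix-ups are the empty right drawer, the blue croissant (289,274), the bench croissant (470,232) and the tray croissants (left). I choose the left unit and check it in an enlarged crop.

Run:
```python
import cv2
a=cv2.imread("pics/top0.png")[90:250,200:310]
b=cv2.imread("pics/side0.png")[115:215,235:375]
cv2.imwrite("pics/c1.png",cv2.resize(a,None,fx=3.7,fy=3.7,interpolation=cv2.INTER_CUBIC))
cv2.imwrite("pics/c2.png",cv2.resize(b,None,fx=5.5,fy=5.5,interpolation=cv2.INTER_CUBIC))
```

```text
(no output)
```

View pics/c1.png

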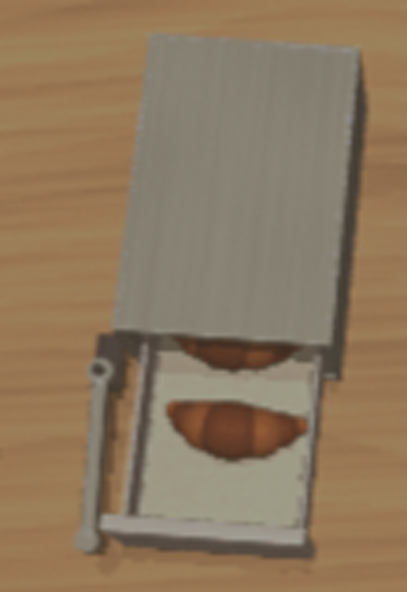

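View pics/c2.png

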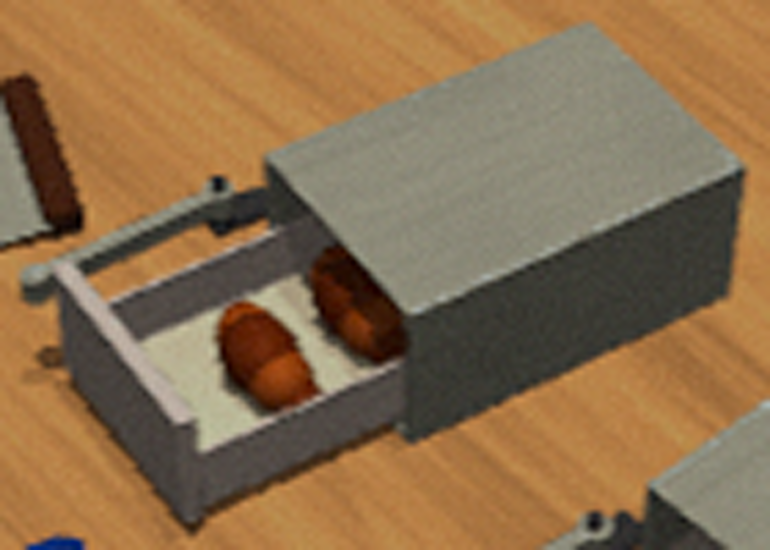

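The crops confirm two brown croissants in the left unit. The drawer is about 10 cm open and the bar is swung out alongside the drawer's left edge. Now the geometry.

```bash
cat > h.py <<'E'
import numpy as np
from plant import bot
def onz(n,uv,z):
    m=bot.camera_model(n);R=np.array(m["R"]);C=-R.T@m["t"]
    d=R.T@np.linalg.solve(m["camera_matrix"],[*uv,1]);return C+d*(z-C[2])/d[2]
def T(x,y):return (x/3.7+200-.36,y/3.7+90-.36)
def S(x,y):return (x/5.5+235-.4,y/5.5+115-.4)
E
python3 - <<'E'
from h import *
np.set_printoptions(precision=1,suppress=True)
P={}
for k,p,z in [("BL",(152,36),100),("BR",(358,47),100),("FL",(116,331),100),("FR",(336,347),100),("piv",(99,369),85),("tip",(89,546),78),("faceL",(101,530),90),("faceR",(304,545),90)]:
    P[k]=onz("top",T(*p),z);print("top",k,P[k])
for k,p,z in [("BL",(592,25),100),("BR",(745,170),100),("FL",(266,158),100),("FR",(408,315),100),("piv",(217,184),85),("tip",(32,275),78),("faceL",(58,265),90),("faceR",(187,428),90)]:
    q=onz("side",S(*p),z);print("side",k,q);P[k]=(P[k]+q)/2
f=(P["FL"]+P["FR"])/2;b=(P["BL"]+P["BR"])/2
X=(b-f)[:2];yaw1=np.arctan2(X[1],X[0]);Y=(P["FL"]-P["FR"]+P["BL"]-P["BR"])[:2];yaw2=np.arctan2(-Y[0],Y[1])
print(yaw1,yaw2,np.linalg.norm(X),np.linalg.norm(Y)/2)
yaw=(yaw1*1+yaw2)/2
R=np.array([[np.cos(yaw),-np.sin(yaw)],[np.sin(yaw),np.cos(yaw)]])
c=(f+b)[:2]/2; o=c-R@[110,0];print("origin",o,"yaw",yaw)
for k in P:print(k,(P[k][:2]-o)@R)
for n in [(-12,0),(-24,85)]:print(n,o+R@n)
E
```

```text
top BL [781.5 199.8 100. ]
top BR [765.3  53.6 100. ]
top FL [564.5 226.2 100. ]
top FR [545.3  76.9 100. ]
top piv [542.4 241.2  85. ]
top tip [421.2 249.7  78. ]
top faceL [429.8 238.9  90. ]
top faceR [412.5 103.7  90. ]
side BL [779.  195.8 100. ]
side BR [759.3  50.1 100. ]
side FL [562.4 224.6 100. ]
side FR [544.3  81.4 100. ]
side piv [538.3 238.4  85. ]
side tip [422.2 250.1  78. ]
side faceL [431.  236.6  90. ]
side faceR [413.1  98.2  90. ]
-0.12572930981879427 -0.12457903672966494 218.87154076836705 147.18610212987022
origin [553.5 152.3] yaw -0.12515417327422962
BL [219.2  73.4]
BR [219.6 -73.6]
FL [ 0.7 73.7]
FR [  0.5 -73.6]
piv [-24.   85.2]
tip [-143.    80.4]
faceL [-132.9   69.4]
faceR [-133.2  -68.5]
(-12, 0) [541.6 153.8]
(-24, 85) [540.3 239.6]
```

Request:
carry_out([
  {"tx":18,"ty":-31,"rz":0.026},
  {"tx":18,"ty":-31,"rz":0.026},
  {"tx":18,"ty":-31,"rz":0.026},
  {"tx":18,"ty":-31,"rz":0.026},
  {"tx":18,"ty":-31,"rz":0.026},
  {"tx":18,"ty":-31,"rz":0.026},
  {"tx":18,"ty":-31,"rz":0.026},
  {"tx":18,"ty":-31,"rz":0.026},
  {"tx":18,"ty":-31,"rz":0.026},
  {"tx":18,"ty":-31,"rz":0.026},
  {},
  {},
], gripper=1)

```text
invalid input at $.plan[0]: expected keys tx, ty, tz, rx, ry, rz
```

Request:
carry_out([
  {"tx":18,"ty":-31,"tz":0,"rx":0,"ry":0,"rz":0.026},
  {"tx":18,"ty":-31,"tz":0,"rx":0,"ry":0,"rz":0.026},
  {"tx":18,"ty":-31,"tz":0,"rx":0,"ry":0,"rz":0.026},
  {"tx":18,"ty":-31,"tz":0,"rx":0,"ry":0,"rz":0.026},
  {"tx":18,"ty":-31,"tz":0,"rx":0,"ry":0,"rz":0.026},
  {"tx":18,"ty":-31,"tz":0,"rx":0,"ry":0,"rz":0.026},
  {"tx":18,"ty":-31,"tz":0,"rx":0,"ry":0,"rz":0.026},
  {"tx":18,"ty":-31,"tz":0,"rx":0,"ry":0,"rz":0.026},
  {"tx":18,"ty":-31,"tz":0,"rx":0,"ry":0,"rz":0.026},
  {"tx":18,"ty":-31,"tz":0,"rx":0,"ry":0,"rz":0.026},
  {"tx":0,"ty":0,"tz":0,"rx":0,"ry":0,"rz":0},
  {"tx":0,"ty":0,"tz":0,"rx":0,"ry":0,"rz":0},
], gripper=1)

```text
time: 1.3
tool_pos: [377.5, 176.0, 226.5]
tcp_rot: [3.141, -0.001, 3.013]
contact_force: [0.0, 0.6, 0.9]
grip_width: 2.0
finger_force: 0.0
```

Request:
carry_out([
  {"tx":0,"ty":0,"tz":-34,"rx":0,"ry":0,"rz":0},
  {"tx":0,"ty":0,"tz":-34,"rx":0,"ry":0,"rz":0},
  {"tx":0,"ty":0,"tz":-34,"rx":0,"ry":0,"rz":0},
  {"tx":0,"ty":0,"tz":-34,"rx":0,"ry":0,"rz":0},
  {"tx":0,"ty":0,"tz":-25,"rx":0,"ry":0,"rz":0},
  {"tx":0,"ty":0,"tz":-10,"rx":0,"ry":0,"rz":0},
  {"tx":5,"ty":-0.6,"tz":0,"rx":0,"ry":0,"rz":0},
  {"tx":5,"ty":-0.6,"tz":0,"rx":0,"ry":0,"rz":0},
  {"tx":5,"ty":-0.6,"tz":0,"rx":0,"ry":0,"rz":0},
  {"tx":5,"ty":-0.6,"tz":0,"rx":0,"ry":0,"rz":0},
  {"tx":2,"ty":-0.3,"tz":0,"rx":0,"ry":0,"rz":0},
  {"tx":0,"ty":0,"tz":0,"rx":0,"ry":0,"rz":0},
])

```text
time: 2.5
tool_pos: [400.1, 173.7, 56.1]
tcp_rot: [3.141, 0.001, 3.015]
contact_force: [-0.0, 0.0, 0.6]
grip_width: 0.4
finger_force: 0.0
```

Request:
carry_out([
  {"tx":2,"ty":-0.25,"tz":0,"rx":0,"ry":0,"rz":0},
  {"tx":2,"ty":-0.25,"tz":0,"rx":0,"ry":0,"rz":0},
  {"tx":2,"ty":-0.25,"tz":0,"rx":0,"ry":0,"rz":0},
  {"tx":2,"ty":-0.25,"tz":0,"rx":0,"ry":0,"rz":0},
  {"tx":2,"ty":-0.25,"tz":0,"rx":0,"ry":0,"rz":0},
  {"tx":2,"ty":-0.25,"tz":0,"rx":0,"ry":0,"rz":0},
  {"tx":2,"ty":-0.25,"tz":0,"rx":0,"ry":0,"rz":0},
  {"tx":2,"ty":-0.25,"tz":0,"rx":0,"ry":0,"rz":0},
  {"tx":2,"ty":-0.25,"tz":0,"rx":0,"ry":0,"rz":0},
  {"tx":2,"ty":-0.25,"tz":0,"rx":0,"ry":0,"rz":0},
])

```text
time: 3.5
tool_pos: [419.6, 171.2, 55.7]
tcp_rot: [-3.142, -0.0, 3.016]
contact_force: [-1.4, 0.2, 0.3]
grip_width: 0.4
finger_force: 0.8
```

Request:
carry_out([
  {"tx":3,"ty":-0.4,"tz":0,"rx":0,"ry":0,"rz":0},
  {"tx":4,"ty":-0.5,"tz":0,"rx":0,"ry":0,"rz":0},
  {"tx":4,"ty":-0.5,"tz":0,"rx":0,"ry":0,"rz":0},
  {"tx":4,"ty":-0.5,"tz":0,"rx":0,"ry":0,"rz":0},
  {"tx":4,"ty":-0.5,"tz":0,"rx":0,"ry":0,"rz":0},
  {"tx":4,"ty":-0.5,"tz":0,"rx":0,"ry":0,"rz":0},
  {"tx":4,"ty":-0.5,"tz":0,"rx":0,"ry":0,"rz":0},
  {"tx":4,"ty":-0.5,"tz":0,"rx":0,"ry":0,"rz":0},
  {"tx":4,"ty":-0.5,"tz":0,"rx":0,"ry":0,"rz":0},
  {"tx":4,"ty":-0.5,"tz":0,"rx":0,"ry":0,"rz":0},
  {"tx":4,"ty":-0.5,"tz":0,"rx":0,"ry":0,"rz":0},
  {"tx":4,"ty":-0.5,"tz":0,"rx":0,"ry":0,"rz":0},
])

```text
time: 4.7
tool_pos: [466.8, 165.2, 55.7]
tcp_rot: [-3.142, -0.0, 3.016]
contact_force: [-2.0, -0.6, -1.1]
grip_width: 0.6
finger_force: 0.8
```

Request:
carry_out([
  {"tx":4,"ty":-0.5,"tz":0,"rx":0,"ry":0,"rz":0},
  {"tx":4,"ty":-0.5,"tz":0,"rx":0,"ry":0,"rz":0},
  {"tx":4,"ty":-0.5,"tz":0,"rx":0,"ry":0,"rz":0},
  {"tx":4,"ty":-0.5,"tz":0,"rx":0,"ry":0,"rz":0},
  {"tx":4,"ty":-0.5,"tz":0,"rx":0,"ry":0,"rz":0},
  {"tx":4,"ty":-0.5,"tz":0,"rx":0,"ry":0,"rz":0},
  {"tx":4,"ty":-0.5,"tz":0,"rx":0,"ry":0,"rz":0},
  {"tx":4,"ty":-0.5,"tz":0,"rx":0,"ry":0,"rz":0},
  {"tx":4,"ty":-0.5,"tz":0,"rx":0,"ry":0,"rz":0},
  {"tx":3,"ty":-0.4,"tz":0,"rx":0,"ry":0,"rz":0},
  {"tx":3,"ty":-0.4,"tz":0,"rx":0,"ry":0,"rz":0},
  {"tx":2,"ty":-0.2,"tz":0,"rx":0,"ry":0,"rz":0},
])

```text
time: 5.9
tool_pos: [510.9, 159.8, 55.8]
tcp_rot: [3.141, 0.0, 3.016]
contact_force: [-1.8, -0.4, 1.0]
grip_width: 0.3
finger_force: 0.8
```

Request:
carry_out([
  {"tx":1,"ty":-0.1,"tz":0,"rx":0,"ry":0,"rz":0},
  {"tx":1,"ty":-0.1,"tz":0,"rx":0,"ry":0,"rz":0},
  {"tx":1,"ty":-0.1,"tz":0,"rx":0,"ry":0,"rz":0},
  {"tx":1,"ty":-0.1,"tz":0,"rx":0,"ry":0,"rz":0},
  {"tx":1,"ty":-0.2,"tz":0,"rx":0,"ry":0,"rz":0},
  {"tx":1,"ty":-0.1,"tz":0,"rx":0,"ry":0,"rz":0},
  {"tx":1,"ty":-0.2,"tz":0,"rx":0,"ry":0,"rz":0},
  {"tx":1,"ty":-0.1,"tz":0,"rx":0,"ry":0,"rz":0},
  {"tx":1,"ty":-0.1,"tz":0,"rx":0,"ry":0,"rz":0},
  {"tx":1,"ty":-0.1,"tz":0,"rx":0,"ry":0,"rz":0},
  {"tx":1,"ty":-0.1,"tz":0,"rx":0,"ry":0,"rz":0},
])

```text
time: 7.0
tool_pos: [521.7, 158.5, 55.8]
tcp_rot: [3.141, 0.0, 3.016]
contact_force: [-1.7, -0.5, 1.1]
grip_width: 0.4
finger_force: 0.8
```

Request:
carry_out([
  {"tx":1,"ty":-0.1,"tz":0,"rx":0,"ry":0,"rz":0},
  {"tx":1,"ty":-0.1,"tz":0,"rx":0,"ry":0,"rz":0},
  {"tx":1,"ty":-0.1,"tz":0,"rx":0,"ry":0,"rz":0},
  {"tx":1,"ty":-0.1,"tz":0,"rx":0,"ry":0,"rz":0},
  {"tx":1,"ty":-0.2,"tz":0,"rx":0,"ry":0,"rz":0},
  {"tx":1,"ty":-0.1,"tz":0,"rx":0,"ry":0,"rz":0},
])

```text
time: 7.6
tool_pos: [527.6, 157.8, 55.7]
tcp_rot: [3.141, -0.0, 3.016]
contact_force: [-2.5, -0.3, 1.2]
grip_width: 0.5
finger_force: 0.8
```

Request:
carry_out([
  {"tx":1,"ty":-0.1,"tz":0,"rx":0,"ry":0,"rz":0},
  {"tx":1,"ty":-0.1,"tz":0,"rx":0,"ry":0,"rz":0},
  {"tx":1,"ty":-0.1,"tz":0,"rx":0,"ry":0,"rz":0},
])

```text
time: 7.9
tool_pos: [530.6, 157.5, 55.7]
tcp_rot: [-3.142, -0.0, 3.016]
contact_force: [-0.9, -1.0, 0.6]
grip_width: 1.1
finger_force: 0.8
```

Request:
carry_out([
  {"tx":1,"ty":-0.1,"tz":0,"rx":0,"ry":0,"rz":0},
  {"tx":1,"ty":-0.1,"tz":0,"rx":0,"ry":0,"rz":0},
])

```text
time: 8.1
tool_pos: [532.0, 157.3, 55.7]
tcp_rot: [-3.141, -0.001, 3.016]
contact_force: [-5.2, -0.9, 4.5]
grip_width: -0.0
finger_force: 3.2
```

Request:
carry_out([
  {"tx":1,"ty":-0.1,"tz":0,"rx":0,"ry":0,"rz":0},
  {"tx":0,"ty":0,"tz":0,"rx":0,"ry":0,"rz":0},
])

```text
time: 8.3
tool_pos: [532.0, 157.3, 55.7]
tcp_rot: [-3.141, -0.003, 3.016]
contact_force: [-6.7, 0.2, 5.1]
grip_width: 0.4
finger_force: 3.7
```

Request:
carry_out([
  {"tx":-5,"ty":0.6,"tz":0,"rx":0,"ry":0,"rz":0},
  {"tx":-18,"ty":2,"tz":0,"rx":0,"ry":0,"rz":0},
  {"tx":0,"ty":0,"tz":35,"rx":0,"ry":0,"rz":0},
  {"tx":0,"ty":0,"tz":35,"rx":0,"ry":0,"rz":0},
  {"tx":-13,"ty":32,"tz":0,"rx":0,"ry":0,"rz":0},
  {"tx":-13,"ty":32,"tz":0,"rx":0,"ry":0,"rz":0},
  {"tx":-13,"ty":32,"tz":0,"rx":0,"ry":0,"rz":0},
  {"tx":-13,"ty":32,"tz":0,"rx":0,"ry":0,"rz":0},
  {"tx":0,"ty":0,"tz":0,"rx":0,"ry":0,"rz":0},
])

```text
time: 9.2
tool_pos: [457.3, 291.2, 125.9]
tcp_rot: [3.14, 0.001, 3.02]
contact_force: [-0.2, -0.9, -0.8]
grip_width: 0.3
finger_force: 0.0
```

Run:
```python
from h import *
import cv2
a=bot.capture("side")[105:225,215:375,::-1];b=bot.capture("top")[80:260,180:320,::-1]
a=cv2.resize(a,None,fx=2.6,fy=2.6,interpolation=2);b=cv2.resize(b,None,fx=2.6,fy=2.6,interpolation=2)
h=max(len(a),len(b));p=lambda i:cv2.copyMakeBorder(i,0,h-len(i),0,0,0)
cv2.imwrite("pics/m1.png",np.hstack([p(a),p(b)]))
o=np.array([553.5,152.3]);w=-.125;R=np.array([[np.cos(w),-np.sin(w)],[np.sin(w),np.cos(w)]])
a_,b_,r=9.8,19,85;last=None
for th in [1.53,1.4,1.25,1.1,.95,.8,.65,.5,.35,.2,.1,0]:
    u=np.array([-np.sin(th),-np.cos(th)]);t=np.array([np.cos(th),-np.sin(th)])
    c=o+R@(np.array([-24,85])+r*u-t*(5+a_*np.cos(th)+b_*np.sin(th)))
    print(th,c.round(1),None if last is None else (c-last).round(1));last=c
print(bot.get_obs()["tool_pos"])
```

```text
1.53 [457.6 271.1] None
1.4 [454.2 261.1] [ -3.4 -10. ]
1.25 [451.8 248.7] [ -2.4 -12.4]
1.1 [451.4 235.6] [ -0.5 -13.1]
0.95 [453.1 222.2] [  1.7 -13.4]
0.8 [457.1 208.8] [  4.  -13.4]
0.65 [463.4 195.9] [  6.4 -12.9]
0.5 [472.1 184. ] [  8.7 -11.9]
0.35 [483.  173.5] [ 10.8 -10.5]
0.2 [495.7 164.9] [12.7 -8.6]
0.1 [505.1 160.5] [ 9.4 -4.5]
0 [515.  157.1] [ 9.9 -3.3]
[458.58225779 288.42815218 125.7966608 ]
```

View pics/m1.png

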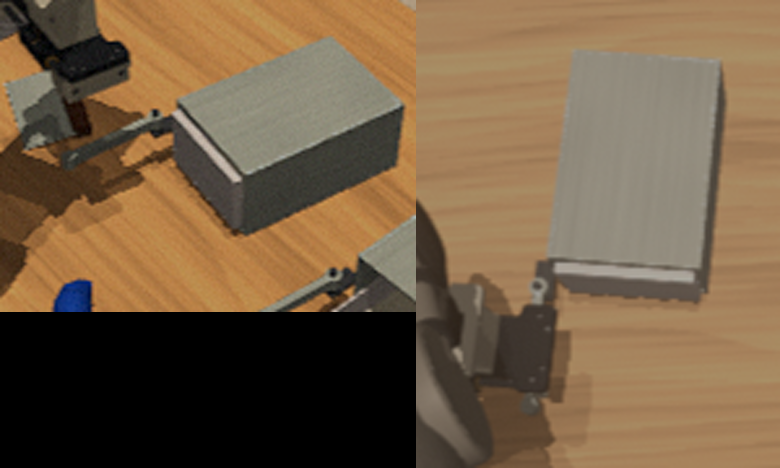

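The drawer's plate now lies against the shell (top crop 625,272), and the bar is unmoved beside it. The gripper is above and just left of the bar. Next I go down and sweep the bar.

Request:
carry_out([
  {"tx":0,"ty":0,"tz":-30,"rx":0,"ry":0,"rz":0},
  {"tx":0,"ty":0,"tz":-30,"rx":0,"ry":0,"rz":0},
  {"tx":0,"ty":0,"tz":-11,"rx":0,"ry":0,"rz":0},
  {"tx":0,"ty":0,"tz":0,"rx":0,"ry":0,"rz":0},
  {"tx":0,"ty":-4,"tz":0,"rx":0,"ry":0,"rz":0},
  {"tx":-1,"ty":-4,"tz":0,"rx":0,"ry":0,"rz":0},
  {"tx":0,"ty":-4,"tz":0,"rx":0,"ry":0,"rz":0},
  {"tx":0,"ty":-4,"tz":0,"rx":0,"ry":0,"rz":0},
  {"tx":-1,"ty":-4,"tz":0,"rx":0,"ry":0,"rz":0},
  {"tx":-2,"ty":-4,"tz":0,"rx":0,"ry":0,"rz":0},
])

```text
time: 10.3
tool_pos: [455.0, 263.7, 55.1]
tcp_rot: [3.141, 0.001, 3.016]
contact_force: [1.0, 0.3, 0.5]
grip_width: 0.3
finger_force: 0.6
```

Request:
carry_out([
  {"tx":-1.2,"ty":-5,"tz":0,"rx":0,"ry":0,"rz":0},
  {"tx":-1,"ty":-5,"tz":0,"rx":0,"ry":0,"rz":0},
  {"tx":-1,"ty":-5,"tz":0,"rx":0,"ry":0,"rz":0},
  {"tx":-0.3,"ty":-6.5,"tz":0,"rx":0,"ry":0,"rz":0},
  {"tx":-0.2,"ty":-6.5,"tz":0,"rx":0,"ry":0,"rz":0},
  {"tx":0.8,"ty":-6.7,"tz":0,"rx":0,"ry":0,"rz":0},
  {"tx":0.9,"ty":-6.7,"tz":0,"rx":0,"ry":0,"rz":0},
  {"tx":2,"ty":-6.7,"tz":0,"rx":0,"ry":0,"rz":0},
  {"tx":2,"ty":-6.7,"tz":0,"rx":0,"ry":0,"rz":0},
  {"tx":0,"ty":0,"tz":0,"rx":0,"ry":0,"rz":0},
])

```text
time: 11.3
tool_pos: [456.8, 208.1, 54.7]
tcp_rot: [-3.141, -0.0, 3.015]
contact_force: [0.7, -0.1, -0.1]
grip_width: 0.7
finger_force: 0.0
```

Request:
carry_out([
  {"tx":3.2,"ty":-6.4,"tz":0,"rx":0,"ry":0,"rz":0},
  {"tx":3.2,"ty":-6.5,"tz":0,"rx":0,"ry":0,"rz":0},
  {"tx":4.3,"ty":-6,"tz":0,"rx":0,"ry":0,"rz":0},
  {"tx":4.4,"ty":-5.9,"tz":0,"rx":0,"ry":0,"rz":0},
  {"tx":5.4,"ty":-5.3,"tz":0,"rx":0,"ry":0,"rz":0},
  {"tx":5.4,"ty":-5.2,"tz":0,"rx":0,"ry":0,"rz":0},
  {"tx":6.3,"ty":-4.3,"tz":0,"rx":0,"ry":0,"rz":0},
  {"tx":6.4,"ty":-4.3,"tz":0,"rx":0,"ry":0,"rz":0},
  {"tx":0,"ty":0,"tz":0,"rx":0,"ry":0,"rz":0},
])

```text
time: 12.2
tool_pos: [496.2, 164.5, 54.7]
tcp_rot: [3.142, 0.001, 3.015]
contact_force: [0.2, -0.6, -0.1]
grip_width: 0.1
finger_force: 0.0
```

Request:
carry_out([
  {"tx":3,"ty":-1.5,"tz":0,"rx":0,"ry":0,"rz":0},
  {"tx":3,"ty":-1.5,"tz":0,"rx":0,"ry":0,"rz":0},
  {"tx":3,"ty":-1.4,"tz":0,"rx":0,"ry":0,"rz":0},
  {"tx":2,"ty":-0.7,"tz":0,"rx":0,"ry":0,"rz":0},
  {"tx":2,"ty":-0.7,"tz":0,"rx":0,"ry":0,"rz":0},
  {"tx":1,"ty":-0.4,"tz":0,"rx":0,"ry":0,"rz":0},
  {"tx":1,"ty":-0.4,"tz":0,"rx":0,"ry":0,"rz":0},
  {"tx":1,"ty":-0.3,"tz":0,"rx":0,"ry":0,"rz":0},
])

```text
time: 13.0
tool_pos: [511.1, 158.2, 54.7]
tcp_rot: [3.142, -0.0, 3.016]
contact_force: [-1.1, 0.9, -0.2]
grip_width: 0.4
finger_force: 0.4
```

Request:
carry_out([
  {"tx":1,"ty":-0.3,"tz":0,"rx":0,"ry":0,"rz":0},
  {"tx":1,"ty":-0.2,"tz":0,"rx":0,"ry":0,"rz":0},
  {"tx":0,"ty":0,"tz":0,"rx":0,"ry":0,"rz":0},
])

```text
time: 13.3
tool_pos: [513.4, 157.7, 54.8]
tcp_rot: [3.142, 0.0, 3.016]
contact_force: [-0.2, 0.8, -0.4]
grip_width: 0.3
finger_force: 0.1
```

Request:
carry_out([
  {"tx":1,"ty":-0.1,"tz":0,"rx":0,"ry":0,"rz":0},
  {"tx":1,"ty":-0.1,"tz":0,"rx":0,"ry":0,"rz":0},
  {"tx":0,"ty":0,"tz":0,"rx":0,"ry":0,"rz":0},
])

```text
time: 13.6
tool_pos: [514.9, 157.4, 54.7]
tcp_rot: [-3.141, -0.001, 3.016]
contact_force: [-1.4, -0.2, 0.3]
grip_width: 0.8
finger_force: 0.9
```

Request:
carry_out([
  {"tx":1,"ty":-0.1,"tz":0,"rx":0,"ry":0,"rz":0},
  {"tx":0,"ty":0,"tz":0,"rx":0,"ry":0,"rz":0},
])

```text
time: 13.8
tool_pos: [515.0, 157.4, 54.6]
tcp_rot: [-3.141, -0.003, 3.016]
contact_force: [-5.8, -0.2, 4.5]
grip_width: 0.6
finger_force: 2.7
```

The bar is at its end stop: x stalls at 515.0, as computed, and the force rises. I back off, lift and check.

Request:
carry_out([
  {"tx":-4,"ty":0.5,"tz":0,"rx":0,"ry":0,"rz":0},
  {"tx":-20,"ty":2.5,"tz":0,"rx":0,"ry":0,"rz":0},
  {"tx":-25,"ty":3,"tz":0,"rx":0,"ry":0,"rz":0},
  {"tx":0,"ty":0,"tz":30,"rx":0,"ry":0,"rz":0},
  {"tx":0,"ty":0,"tz":40,"rx":0,"ry":0,"rz":0},
  {"tx":0,"ty":0,"tz":40,"rx":0,"ry":0,"rz":0},
  {"tx":-10,"ty":35,"tz":30,"rx":0,"ry":0,"rz":0},
  {"tx":-20,"ty":40,"tz":0,"rx":0,"ry":0,"rz":0},
  {"tx":-20,"ty":40,"tz":0,"rx":0,"ry":0,"rz":0},
  {"tx":-20,"ty":40,"tz":0,"rx":0,"ry":0,"rz":0},
  {"tx":-20,"ty":40,"tz":0,"rx":0,"ry":0,"rz":0},
  {"tx":0,"ty":0,"tz":0,"rx":0,"ry":0,"rz":0},
])

```text
time: 15.0
tool_pos: [374.8, 362.5, 194.9]
tcp_rot: [3.139, 0.0, 3.021]
contact_force: [0.0, -0.6, 0.9]
grip_width: 0.6
finger_force: 0.0
```

Run:
```python
from h import *
import cv2
a=bot.capture("side")[105:275,215:455,::-1];b=bot.capture("top")[80:260,150:420,::-1]
a=cv2.resize(a,None,fx=1.55,fy=1.55,interpolation=2);b=cv2.resize(b,None,fx=1.55,fy=1.55,interpolation=2)
h=max(len(a),len(b));p=lambda i:cv2.copyMakeBorder(i,0,h-len(i),0,0,0)
cv2.imwrite("pics/m2.png",np.hstack([p(a),p(b)]))
```

```text
(no output)
```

View pics/m2.png

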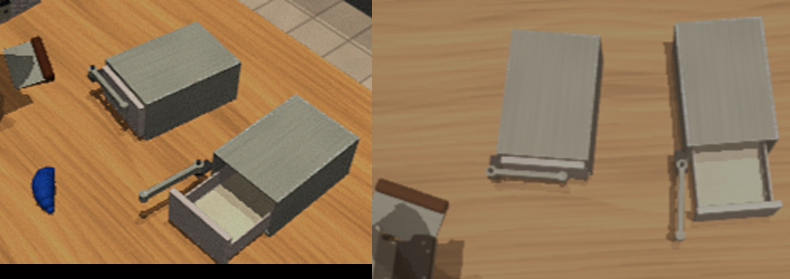

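The full drawer is home and its bar lies across the front (top crop 490,170 to 563,176). The spare unit, its bar, the scraper and the blue croissant look undisturbed. The arm is clear.

```bash
python3 -c "
from plant import bot
print(bot.close_job())"
```

```text
the job is handed in; nothing more can be done
None
```

I pushed the croissant drawer fully home slowly, swung its bar flat across the front to the end stop, and handed the job in at about 15 s; the last pictures show the spare unit unmoved, and I touched nothing else on the bench.

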